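# Check-weigh the seasoning shaker on the beam scale

## Task

The steel seasoning shaker lies on its side beside the beam scale: stand it upright on the counter and let go of it, then take a fresh hold and set it down gently, upright, on the floor of the scale's square pan while the beam is arrested. Then swing the arrest lever slowly all the way over so that the beam is released without slamming and the pan sinks, leave it down for about a second to show that the shaker is full, and swing the lever back fully home so that the beam is arrested level with the shaker still standing in the pan. Do not disturb the bottle, the cup or the brush.

Things in the scene. Friction and masses are not known exactly. Their poses are not given: they have to be found in the camera images.
- shaker: Seasoning shaker, about 0.25 to 0.45 kg: plain steel square body 54 x 54 mm and 86 mm long, topped by a round black cap 36 mm in diameter and 34 mm tall with small holes in its end (120 mm overall). Origin: centre of the base; its z axis runs from the base to the cap. It starts lying on a flat side of the body (axis 27 mm above the counter), its cap pointing roughly to the robot's left (+y).
- pan: Square open pan of sheet steel at one end of the beam, 104 x 104 mm outside, walls 4 mm thick; inside 96 x 96 mm. Floor 123 mm above the counter while arrested, walls 48 mm high above that floor. Origin 16 mm below the centre of the floor; x and y along its sides, z up. It always stays level and sinks about 22 mm when the loaded beam is released. Arrested, it bears the load rigidly.
- pan_floor (a point): Centre of the upper face of the pan's floor, z up.
- lever_hinge (a point): Point on the hinge axis of the arrest lever, 42 mm above the counter, on the scale's base on the side towards the robot. Its axes are those of the scale: x is the lever's hinge axis (away from the robot), y runs along the beam towards the pan, z up. The scale is fixed to the counter. The pan's centre lies 100 mm in x and 180 mm in y from this point.
- lever_tip (a point): Centre of the black ball, 28 mm in diameter, at the end of the arrest lever; 100 mm from the hinge axis, at the same x in the scale's axes. The rod is 10 mm thick. Both sides of the ball are free; the beam passes 100 mm beyond it, with its top 107 mm above the counter.
- lever (a joint): Arrest lever, rad. 0: arrested, leaning 0.5 rad from upright towards the pan (+y of the scale); it swings away from the pan (-y of the scale) to 1.0: fully released, leaning 0.5 rad the other way. It stays where it is left; moving it takes about 2 N at the ball. It lowers two blocks under the beam in proportion to its angle, so the beam comes down as fast as the lever is swung.
- beam (a joint): Beam, rad. 0: level; positive: pan end down; free travel +-0.17 when fully released, none when arrested. Empty, the released beam sinks at the counterweight; with the shaker it sinks at the pan.
- sauce_bottle: Bystander: amber bottle, 64 mm in diameter, 190 mm tall. Origin: centre of its base.
- batter_cup: Bystander: steel cup, 90 mm in diameter, 100 mm tall. Origin: centre of its base.
- oil_brush: Bystander: brush 200 mm long lying flat along its x axis. Origin: centre of its underside.
Things that resemble listed ones, but are neither listed nor needed, are in the scene too. What is shaped like the shaker but blue or purple is not meant.

How it is judged (in metres and radians):
On the way, in this order (a step that is already met when the one before it is completed fails the run):
1. the shaker stands upright on the counter, let go (angle between shaker's own z axis and vertical below 0.1 rad and height (world z) of shaker below 0.006 m and linear speed of shaker below 0.02 m/s and contact force between shaker and the fingers below 0.1 N), for 0.2 s.
2. the shaker stands upright on the floor of the pan, let go, with the beam arrested (angle between shaker's own z axis and vertical below 0.1 rad and z of shaker in the frame of pan_floor below 0.006 m and horizontal distance between shaker and pan_floor below 0.032 m and contact force between shaker and the fingers below 0.1 N and value of joint lever below 0.1 rad), for 0.2 s.
3. the lever is fully over and the loaded pan is down, for 0.6 s (value of joint lever above 0.85 rad and value of joint beam above 0.12 rad and horizontal distance between shaker and pan_floor below 0.032 m), for 0.6 s.
At the end, for the whole second after the job is handed in: The lever is back home (within 0.1 rad), the beam is level (within 0.03 rad), and the shaker stands upright (within 0.1 rad) and at rest on the pan's floor (base within 6 mm of it, within 32 mm of its centre) (value of joint lever below 0.1 rad and value of joint beam between -0.03 and 0.03 rad and angle between shaker's own z axis and vertical below 0.1 rad and z of shaker in the frame of pan_floor below 0.006 m and horizontal distance between shaker and pan_floor below 0.032 m and linear speed of shaker below 0.02 m/s); the robot touches nothing.
It fails at once if the beam slams (faster than 0.8 rad/s) (velocity of joint beam above 0.8 rad/s or velocity of joint beam below -0.8 rad/s).
It fails at once if the shaker is dropped or pressed hard into the pan (over 40 N) (contact force between shaker and pan above 40 N).
It fails at once if a bystander is moved more than 30 mm (distance of any of sauce_bottle, batter_cup, oil_brush from where it was at the start of the episode above 0.03 m).
It also fails if it takes over 72 s, if anything falls off the work surface, if the arm or the gripper's body presses on something with over 40 N, if the wrist force passes 120 N, or if a joint passes its speed limit or range.

## Robot

A 6-joint arm with a two-finger parallel gripper is mounted at the origin on the work surface. World frame = base frame: x ahead of the robot, y to its left, z up, the work surface at z = 0. Lengths are in m, angles in degrees, forces in N, time in s.
With the tool pointing down it reaches from about 0.35 to 0.775 m from the base axis. Payload 5.5 kg.
Tool frame: the origin (TCP) lies at the very end of the fingers, on their centre line; the grasp point (between the pads) lies 19 mm behind it (grip_point_offset is the distance from the TCP to the grasp point, in m); z points along the fingers, y is the direction in which the jaws open and shut (so a half turn about z gives the same grasp; the last joint's range is limited). The gripper opens to 85 mm and grips with 20 to 120 N. Pads are 22 mm wide; open, the fingers measure 114 mm over their backs; the gripper's body (76 mm by 85 mm) begins 54 mm behind the grasp point. The pads swing forward as they close: fully open they stand 13 mm farther back than shut.
Start: joints at [58.35, 17.945, 2.641, 74.691, 0, 82.002], TCP at [0.231, 0.527, 0.231] pointing down, gripper open.
Joint ranges: [-158.12, 158.12], [-49.38, 96.58], [-58.88, 72.47], [-126.05, 133.96], [-84.25, 85.87], [-180, 180]. Speed limits (degrees/s): [147.25, 147.25, 180, 180, 180, 180].

## Interface

Orientations are given as a 3x3 rotation matrix whose columns are the frame's x, y, z axes.
In Python, from cell import move_ptp, servo_line, movej, move_gripper, pause, inverse_kinematics, read_state, snapshot, camera_info, MotionError, job_done, grip_point_offset gives the robot as it stands. Calls block until the motion is done:
- move_ptp(position, orientation): joint-space move of the TCP to a pose.
- servo_line(position, rot=None, feed=0.15): straight line of the TCP; rot=None keeps the orientation; feed is the mean speed in m/s.
- movej(angles): joint-space move.
- move_gripper(opening, f_grip=None): opening from 0.0 (shut) to 1.0 (fully open); f_grip is the grip in N (None keeps the last); returns when the fingers have stopped.
- pause(seconds).
- inverse_kinematics(position, orientation): joint angles nearest the present ones, or None.
- read_state(): the state.
- snapshot(name): name is "side" or "top"; returns the picture (400x640x3 uint8, red, green, blue); there is no depth.
- camera_info(name): a dict with "fx", "fy", "cx", "cy" (pixels), "pose" (4x4, takes a point from camera to world coordinates). Camera axes: x right, y down, z forward; pixel columns grow to the right and rows downward; lengths in m; the calibration is good to about 2 mm. A picture is of the moment at which its call begins. camera_info takes no time and is no camera call.
A pose or a line that the arm cannot do raises MotionError and nothing moves.
- job_done(): hands the job in, once; it reports no verdict.
The state is a dict: "time": time; "q": joint angles; "joint_vel": joint speeds; "effort": joint torques, N m; "position": TCP position; "ee_rot": TCP orientation; "ft_force": force on the tool from outside, world axes, zero at the start; "wrist_torque": the same for the moment, N m; "opening": opening from 0.0 (shut) to 1.0 (fully open).
Only numpy, scipy, OpenCV 4.12 (cv2) and the standard library are available. Lean on these libraries where they do the work, as an engineer would, in place of code of your own. Each camera call takes 0.05 s, during which the arm holds its last target.

## Working session

There is one attempt and no reset: what is moved stays moved. The work goes in short steps, each a Python script; the robot and the scene stay as the last script left them, time stands still between calls to the robot, and variables do not carry over. Pictures are saved under pics/ and viewed, and the job is handed in when it is done.

```bash
ls; mkdir -p pics; python3 - <<'E'
from cell import *
import cv2
for n in("top","side"):
    im=snapshot(n); cv2.imwrite(f"pics/{n}0.png",im[:,:,::-1])
    c=camera_info(n); print(n,c)
s=read_state(); print(s)
print(grip_point_offset)
E
```

```text
pics
top {'fx': 371.55327306526243, 'fy': 371.55327306526243, 'cx': 324.7450792402484, 'cy': 207.88194532264035, 'pose': array([[-0.02233376, -0.99417349,  0.10545269,  0.4220537 ],
       [-0.99958282,  0.02027325, -0.02057144, -0.01524665],
       [ 0.01831371, -0.10586813, -0.99421152,  1.1637619 ],
       [ 0.        ,  0.        ,  0.        ,  1.        ]])}
side {'fx': 382.2961045981837, 'fy': 382.2961045981837, 'cx': 322.79296250293913, 'cy': 199.34946787330537, 'pose': array([[ 0.88998961, -0.30291324,  0.34082556,  0.23052997],
       [-0.45543579, -0.55398919,  0.69690331, -0.70300549],
       [-0.02228756, -0.77546086, -0.63100215,  0.73030291],
       [ 0.        ,  0.        ,  0.        ,  1.        ]])}
{'time': 0.1, 'q': array([5.83508814e+01, 1.79886602e+01, 2.58353763e+00, 7.46914717e+01,
       2.90282717e-04, 8.20024774e+01]), 'joint_vel': array([-0.02115858, -0.19259059,  0.20512943,  0.15596967, -0.0238187 ,
       -0.00283343]), 'effort': array([ 3.24146116e-03, -4.81727207e+01,  2.99243134e+01,  1.28404837e-02,
       -4.87757052e-05,  1.96011416e-05]), 'position': array([0.2304294 , 0.52630552, 0.23047699]), 'ee_rot': array([[-9.16001727e-01,  4.01173336e-01, -8.88925302e-04],
       [ 4.01174249e-01,  9.16000638e-01, -1.43250027e-03],
       [ 2.39575231e-04, -1.66878666e-03, -9.99998579e-01]]), 'ft_force': array([-0.29521972, -0.09422643,  0.10481069]), 'wrist_torque': array([ 0.00651336,  0.01263357, -0.02667702]), 'opening': 0.9964630152188454}
0.0187
```

View pics/top0.png

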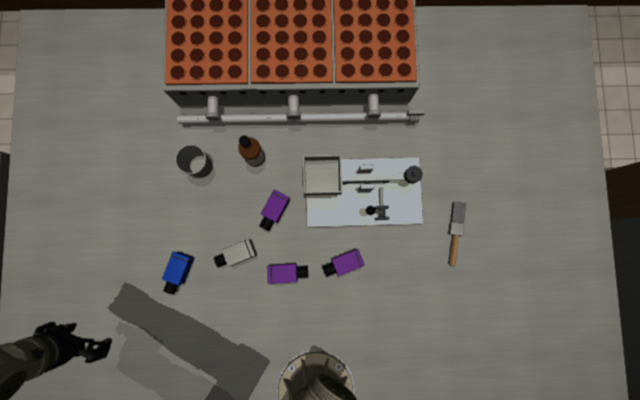

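View pics/side0.png

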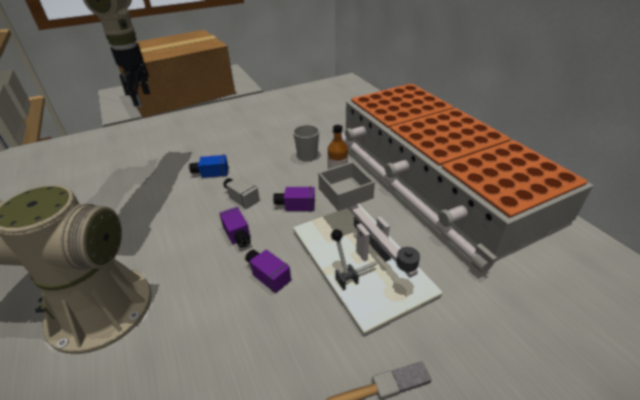

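Possible confusions in the top view: purple at (275,210), (287,273) and (343,263), blue at (177,271), and bare steel at (236,253). The description calls for plain steel with a black cap, so I choose (236,253). I'll check it in close crops.

```bash
python3 - <<'E'
import cv2
t=cv2.imread("pics/top0.png"); s=cv2.imread("pics/side0.png")
cv2.imwrite("pics/c1.png",cv2.resize(t[225:285,200:280],None,fx=10,fy=10,interpolation=cv2.INTER_CUBIC))
cv2.imwrite("pics/c2.png",cv2.resize(t[145:235,295:430],None,fx=5.9,fy=5.9,interpolation=cv2.INTER_CUBIC))
cv2.imwrite("pics/c3.png",cv2.resize(s[150:340,210:450],None,fx=3.1,fy=3.1,interpolation=cv2.INTER_CUBIC))
E
```

```text
(no output)
```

View pics/c1.png

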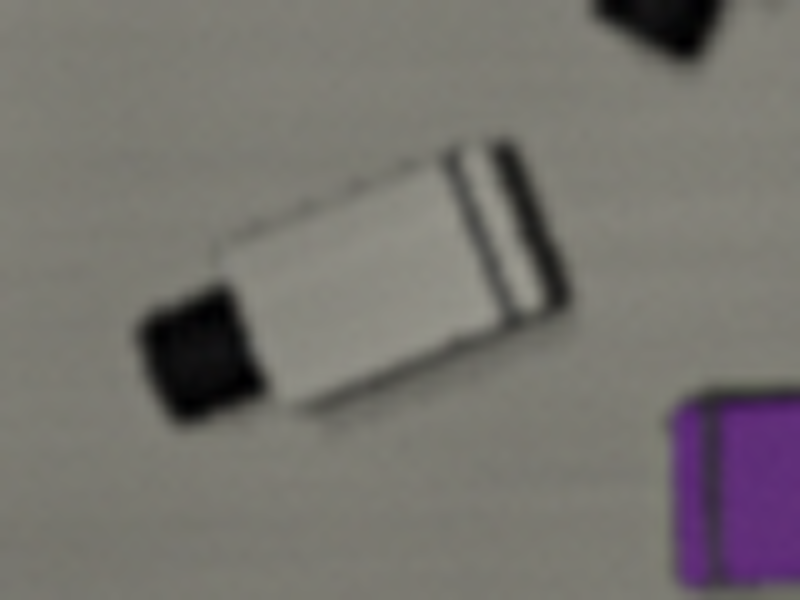

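View pics/c2.png

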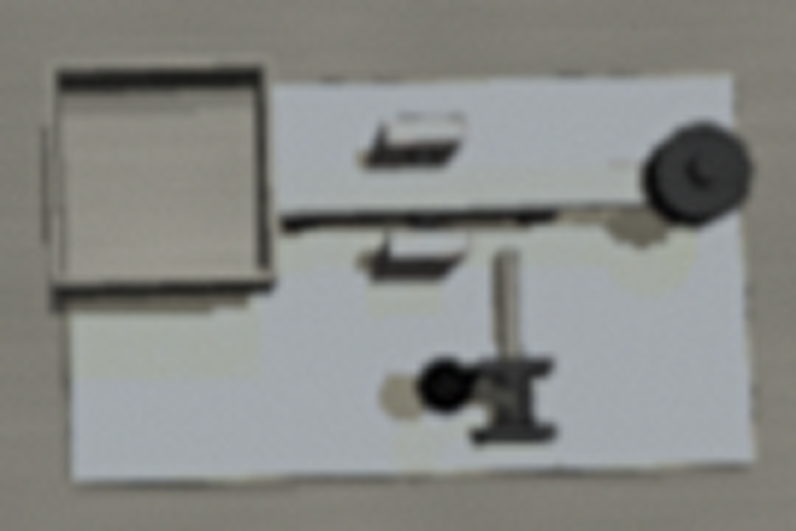

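View pics/c3.png

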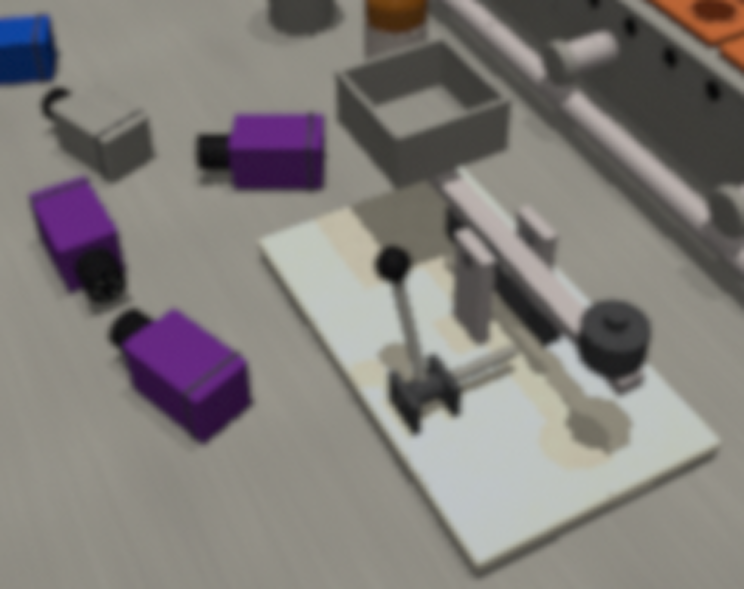

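The crops confirm the choice: (236,253) has a bare steel body and a black cap at left, at (220,260). Pan rim, lever ball at about (371,210), and counterweight are also visible. Next I fit poses from keypoints in both views.

```bash
cat > vis.py <<'E'
import numpy as np, cv2
from cell import camera_info
from scipy.optimize import least_squares
C={n:camera_info(n) for n in("top","side")}
def proj(n,P):
    c=C[n];T=np.linalg.inv(c["pose"]);p=np.atleast_2d(P)@T[:3,:3].T+T[:3,3]
    return np.c_[c["fx"]*p[:,0]/p[:,2]+c["cx"],c["fy"]*p[:,1]/p[:,2]+c["cy"]]
def place(p,L):  # p x,y,yaw ; L local pts
    c,s=np.cos(p[2]),np.sin(p[2]); L=np.atleast_2d(np.array(L,float)); 
    return np.c_[p[0]+c*L[:,0]-s*L[:,1],p[1]+s*L[:,0]+c*L[:,1],L[:,2]]
def fit(obs,p0): # obs list (cam,local,pixel)
    f=lambda p:np.concatenate([proj(n,place(p,L))[0]-u for n,L,u in obs])
    r=least_squares(f,p0,loss="soft_l1"); return r.x,f(r.x).reshape(-1,2)
# shaker lying local: x = axis base->cap, y = left, origin base centre on counter level
SH=np.array([[0,-.027,.054],[0,.027,.054],[.086,.027,.054],[.086,-.027,.054],[0,-.027,0],[0,.027,0],[.086,.027,0],[.086,-.027,0]])
# scale local: origin hinge (z world); pan rim
def pan(z=.171,h=.052): return np.array([[.1+a*h,.18+b*h,z] for a,b in((-1,-1),(1,-1),(1,1),(-1,1))])
BALL=[0,.1*np.sin(.5),.042+.1*np.cos(.5)]
E
cat > fit0.py <<'E'
from vis import *
t=lambda u,v:np.array([u/10+200-.45,v/10+225-.45])
# +yaw: axis ~ +y, left side ~ -x (lower in image)
obs=[("top",SH[0],t(497,145)),("top",SH[1],t(548,308)),("top",SH[2],t(290,410)),("top",SH[3],t(213,245)),("top",[.12,0,.027],t(163,378))]
d=lambda u,v:np.array([u/3.1+210-.34,v/3.1+150-.34])
obs+=[("side",SH[0],d(150,115)),("side",SH[1],d(101,150)),("side",SH[5],d(112,181)),("side",SH[4],d(153,152))]
p,r=fit(obs,[.35,.2,1.7]); print("shaker",p,"\n",r.round(1))
e=lambda u,v:np.array([u/5.9+295-.42,v/5.9+145-.42])
P=pan()
o2=[("top",P[0],e(274,288)),("top",P[1],e(266,68)),("top",P[2],e(54,70)),("top",P[3],e(52,290)),("top",BALL,e(447,385)),
("side",P[0],d(403,140)),("side",P[1],d(510,104)),("side",P[2],d(438,40)),("side",P[3],d(337,75)),("side",BALL,d(394,264))]
q,r2=fit(o2,[.45,-.15,0.]); print("scale",q,"\n",r2.round(1))
np.savez("poses.npz",sh=p,sc=q)
for n in C:
    im=cv2.imread(f"pics/{n}0.png");k=4
    x0,y0,w,h=(195,145,190,135) if n=="top" else (210,140,190,140)
    im=cv2.resize(im[y0:y0+h,x0:x0+w],None,fx=k,fy=k,interpolation=cv2.INTER_CUBIC)
    def poly(L,pp,col):
        u=(proj(n,place(pp,L))-[x0,y0]+.5)*k
        cv2.polylines(im,[u.round().astype(int).reshape(-1,1,2)],True,col,1)
    poly(SH[:4],p,(0,0,255));poly(SH[[0,1,5,4]],p,(0,255,0))
    poly([[.086,-.018,.027],[.12,-.018,.027],[.12,.018,.027],[.086,.018,.027]],p,(255,255,0))
    poly(P,q,(0,0,255));poly(pan(.171,.048),q,(0,255,255));poly(pan(.123,.048),q,(0,255,0))
    u=(proj(n,place(q,BALL))[0]-[x0,y0]+.5)*k;cv2.circle(im,tuple(u.round().astype(int)),18,(0,255,255),1)
    cv2.imwrite(f"pics/fit_{n}.png",im)
E
python3 fit0.py
```

```text
shaker [0.42831571 0.18043595 1.93225028] 
 [[-0.7 -0.7]
 [ 0.7 -0. ]
 [-1.   0.8]
 [ 0.3  0.2]
 [ 0.1 -0.5]
 [-0.9 -0.3]
 [ 0.4 -2.9]
 [-0.3  1.4]
 [ 0.5  2. ]]
scale [ 0.52428608 -0.21487394  0.0225917 ] 
 [[ 1.9 -1.4]
 [ 1.3 -1.7]
 [-0.8 -0.6]
 [ 1.  -0.1]
 [ 0.9  0.1]
 [-2.8 -0.1]
 [-0.5 -1.7]
 [ 0.3 -1.4]
 [-2.1 -1.2]
 [-0.6  0.4]]
```

View pics/fit_top.png

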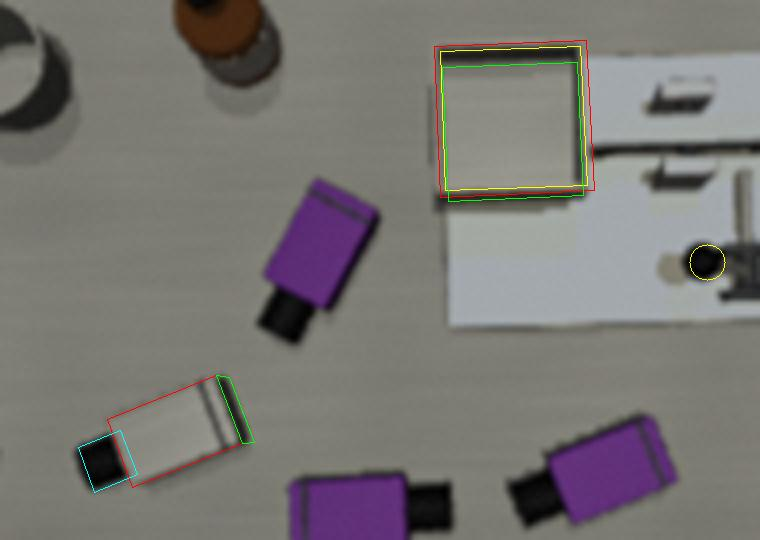

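View pics/fit_side.png

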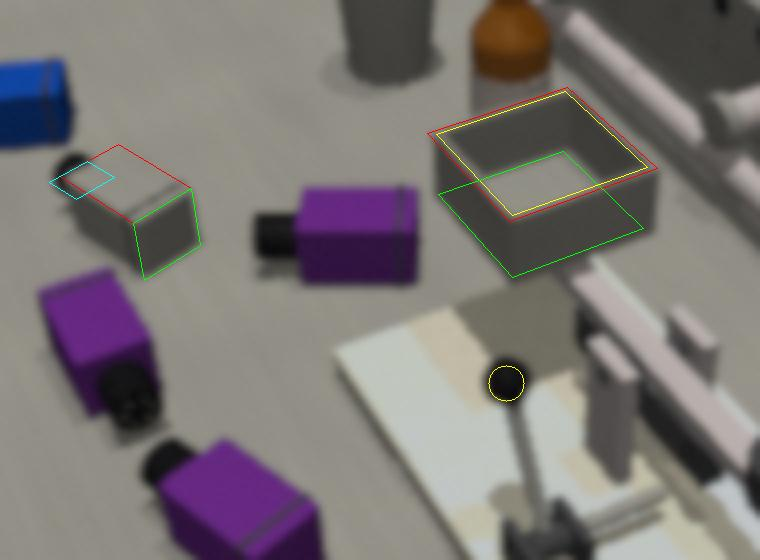

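```bash
cat >> vis.py <<'E'
def back(n,u,z):
    c=C[n];d=c["pose"][:3,:3]@np.array([(u[0]-c["cx"])/c["fx"],(u[1]-c["cy"])/c["fy"],1]);o=c["pose"][:3,3]
    return o+d*(z-o[2])/d[2]
E
python3 - <<'E'
from vis import *
e=lambda u,v:np.array([u/5.9+295-.42,v/5.9+145-.42])
for z in(.008,):
    A=[back("top",e(*u),z) for u in((73,480),(757,462),(735,75),(285,83))]
    for a in A:print(a.round(4))
    d=A[0]-A[1];print("yaw bottom",np.arctan2(-d[0],d[1])); d=A[3]-A[2];print("yaw top",np.arctan2(-d[0],d[1]))
    d=A[2]-A[1];print("right",np.arctan2(d[1],d[0]))
for n,x0,y0,w,h in(("top",295,145,60,50),("side",310,155,75,60)):
    im=cv2.imread(f"pics/{n}0.png");cv2.imwrite(f"pics/pan_{n}.png",cv2.resize(im[y0:y0+h,x0:x0+w],None,fx=10,fy=10,interpolation=cv2.INTER_CUBIC))
im=cv2.imread("pics/side0.png");cv2.imwrite("pics/shk_side.png",cv2.resize(im[170:220,215:270],None,fx=12,fy=12,interpolation=cv2.INTER_CUBIC))
E
```

```text
[0.4893 0.0174 0.008 ]
[ 0.4912 -0.3453  0.008 ]
[ 0.7008 -0.3439  0.008 ]
[ 0.7007 -0.1003  0.008 ]
yaw bottom 0.005059111542183493
yaw top 0.00020919197156752138
right 0.0066015495847725
```

View pics/pan_top.png

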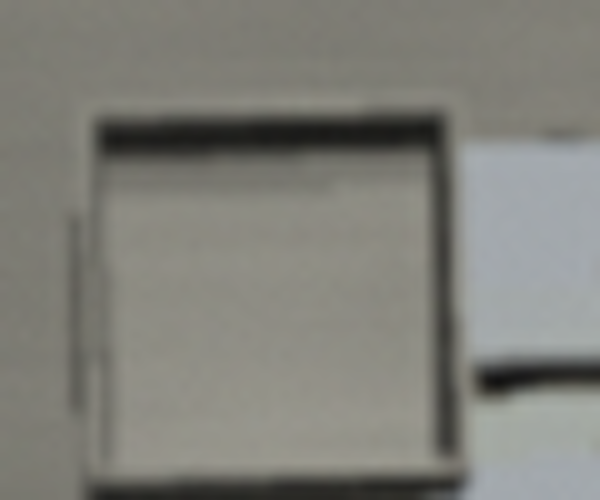

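View pics/pan_side.png

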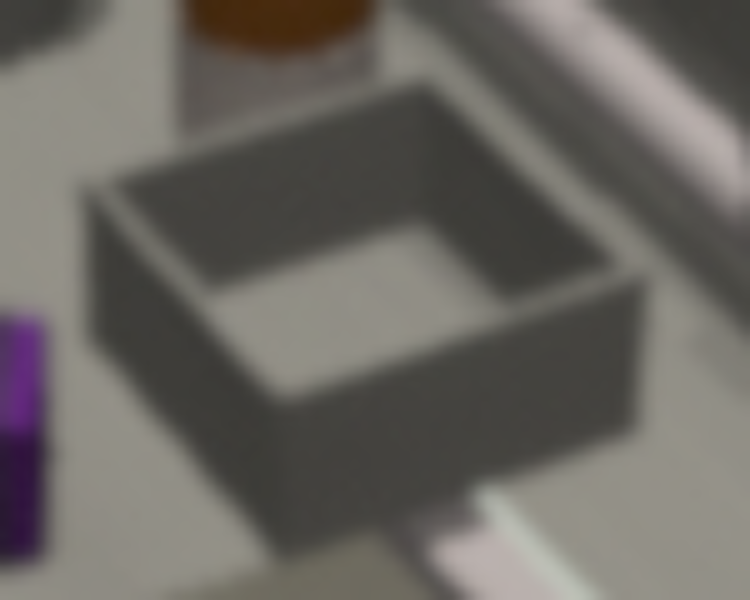

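View pics/shk_side.png

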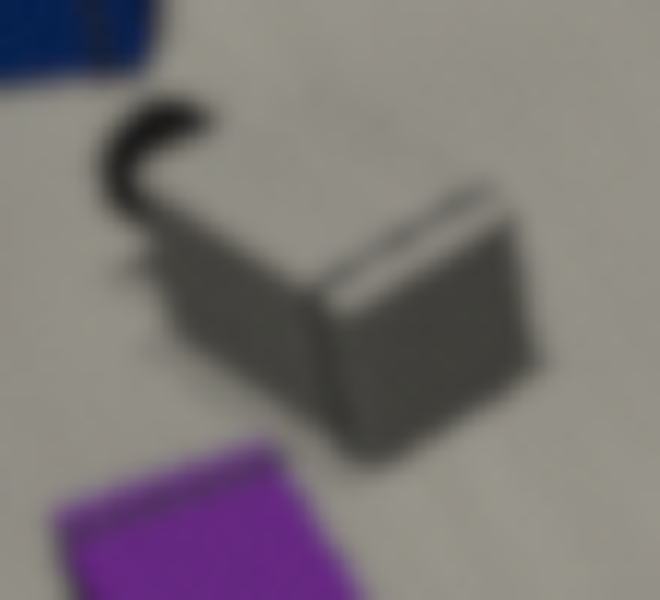

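```bash
cat > e.py <<'E'
import re
s=open("fit0.py").read()
a=s.index("d=lambda");b=s.index("p,r=fit")
s=s[:a]+'''h=lambda u,v:np.array([u/12+215-.46,v/12+170-.46])
obs+=[("side",SH[0],h(512,208)),("side",SH[1],h(335,315)),("side",SH[5],h(372,468)),("side",SH[4],h(538,366)),("side",SH[6],h(185,338))]
'''+s[b:]
a=s.index("P=pan()");b=s.index("q,r2=fit")
s=s[:a]+'''P=pan();I=pan(.171,.048)
g=lambda u,v:np.array([u/10+295-.45,v/10+145-.45]);d=lambda u,v:np.array([u/10+310-.45,v/10+155-.45]);d2=lambda u,v:np.array([u/3.1+210-.34,v/3.1+150-.34])
o2=[("top",P[0],g(468,482)),("top",I[1],g(443,117)),("top",I[2],g(97,119)),("top",P[3],g(87,486)),("top",BALL,e(447,385)),
("side",P[0],d(287,405)),("side",P[1],d(648,273)),("side",P[2],d(430,76)),("side",P[3],d(82,188)),("side",BALL,d2(394,264))]
'''+s[b:]
open("fit0.py","w").write(s)
E
python3 e.py; python3 fit0.py
```

```text
shaker [0.42828214 0.18015292 1.92590565] 
 [[-0.6 -0.7]
 [ 0.7  0. ]
 [-1.   0.7]
 [ 0.4  0. ]
 [ 0.2 -0.8]
 [ 0.  -0.3]
 [ 0.2 -0.6]
 [-0.1  1. ]
 [ 0.2  0.7]
 [-2.1 -0.2]]
scale [ 0.52446001 -0.21366354  0.01334204] 
 [[ 1.3 -1.2]
 [ 0.8 -0.9]
 [ 0.2 -0. ]
 [ 0.9 -0.3]
 [ 0.5 -0.1]
 [-1.1 -0.7]
 [-0.2 -0.5]
 [-0.5 -1.2]
 [-0.8 -1.1]
 [-0.7  0. ]]
```

View pics/fit_top.png

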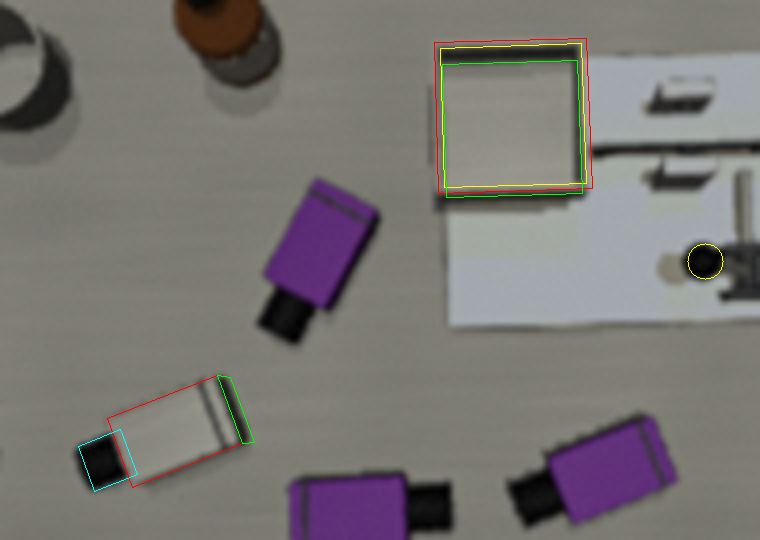

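View pics/fit_side.png

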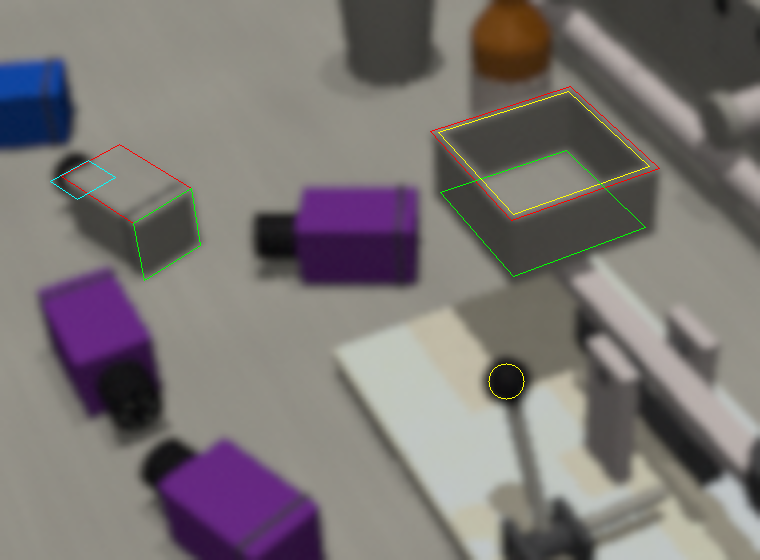

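```bash
cat > rob.py <<'E'
from cell import *
import numpy as np
Z=np.array([0,0,1.])
def R_dir(h,tilt,jaw):
    """tool z = sin(tilt)*h - cos(tilt)*Z, jaw (y) horizontal along jaw"""
    z=np.sin(tilt)*h-np.cos(tilt)*Z; y=jaw; x=np.cross(y,z); return np.c_[x,y,z]
def u(a): return np.array([np.cos(a),np.sin(a),0])
E
python3 - <<'E'
from rob import *
sh=np.load("poses.npz")["sh"]; a=u(sh[2]); perp=np.array([-a[1],a[0],0])
s=46e-3; G=np.r_[sh[:2],0]+a*s; G[2]=.027
off=.024
print("start q, grasp",G)
for t in(0,15,25,30,35):
  for sg in(1,-1):
    R=R_dir(-a,np.radians(t),sg*perp); q=inverse_kinematics(G+off*R[:,2],R); q2=inverse_kinematics(G+(off-.12)*R[:,2],R)
    print(t,sg,None if q is None else q.round(0),q2 is not None)
print("final")
for pos in((.48,.24),(.45,.24),(.5,.2),(.55,.25),(.43,.22)):
  for ya in(0,27,60,80,110):
    for t in(50,60,70,90):
      h=u(np.radians(ya)); pp=np.array([-h[1],h[0],0]);
      o=[]
      for sg in(1,-1):
        R=R_dir(h,np.radians(t),sg*pp);g=np.r_[pos,s+.0]; q=inverse_kinematics(g+off*R[:,2],R);q2=inverse_kinematics(g+[0,0,.08]+off*R[:,2],R);q3=inverse_kinematics(g+[0,0,.0]+(off-.12)*R[:,2],R)
        o.append((sg,None if q is None else q.round(0).tolist(),q2 is not None,q3 is not None))
      if any(x[1] for x in o): print(pos,ya,t,o)
E
```

```text
start q, grasp [0.41228827 0.22328291 0.027     ]
0 1 [ 19.  18. -33.  39.   0. -92.] True
0 -1 [ 19.  18. -33.  39.   0.  88.] True
15 1 [ 27.  21. -31.  41. -15. -83.] True
15 -1 [ 27.  21. -31.  41. -15.  97.] True
25 1 [ 33.  24. -28.  43. -24. -77.] True
25 -1 [ 33.  24. -28.  43. -24. 103.] True
30 1 [ 35.  26. -27.  45. -29. -73.] True
30 -1 [ 35.  26. -27.  45. -29. 107.] True
35 1 [ 37.  29. -25.  48. -33. -70.] True
35 -1 [ 37.  29. -25.  48. -33. 110.] True
final
(0.48, 0.24) 80 50 [(1, [-6.0, 23.0, -42.0, 21.0, 50.0, -84.0], True, True), (-1, [-6.0, 23.0, -42.0, 21.0, 50.0, 96.0], True, True)]
(0.48, 0.24) 80 60 [(1, [-10.0, 28.0, -43.0, 19.0, 60.0, -90.0], True, True), (-1, [-10.0, 28.0, -43.0, 19.0, 60.0, 90.0], True, True)]
(0.48, 0.24) 80 70 [(1, [-13.0, 34.0, -42.0, 22.0, 70.0, -98.0], True, True), (-1, [-13.0, 34.0, -42.0, 22.0, 70.0, 82.0], True, True)]
(0.48, 0.24) 80 90 [(1, [-15.0, 65.0, -19.0, 95.0, 85.0, -180.0], True, True), (-1, [-15.0, 65.0, -19.0, 95.0, 85.0, 0.0], True, True)]
(0.48, 0.24) 110 50 [(1, [-4.0, 38.0, -15.0, 63.0, 44.0, -125.0], True, True), 
[... 4361 characters left out ...]
], True, True)]
(0.43, 0.22) 80 90 [(1, [-20.0, 65.0, -26.0, 89.0, 80.0, -180.0], True, True), (-1, [-20.0, 65.0, -26.0, 89.0, 80.0, 0.0], True, True)]
(0.43, 0.22) 110 50 [(1, [-7.0, 34.0, -23.0, 61.0, 43.0, -128.0], True, True), (-1, [-7.0, 34.0, -23.0, 61.0, 43.0, 52.0], True, True)]
(0.43, 0.22) 110 60 [(1, [-10.0, 42.0, -19.0, 70.0, 49.0, -139.0], True, True), (-1, [-10.0, 42.0, -19.0, 70.0, 49.0, 41.0], True, True)]
(0.43, 0.22) 110 70 [(1, [-11.0, 50.0, -14.0, 81.0, 53.0, -151.0], True, True), (-1, [-11.0, 50.0, -14.0, 81.0, 53.0, 29.0], True, True)]
(0.43, 0.22) 110 90 [(1, [-13.0, 69.0, -4.0, 108.0, 57.0, -180.0], True, True), (-1, [-13.0, 69.0, -4.0, 108.0, 57.0, 0.0], True, True)]
```

```bash
cat > plan.py <<'E'
from rob import *
sh=np.load("poses.npz")["sh"]; a=u(sh[2]); perp=np.cross(Z,a)
s=.045; off=.021; t0=np.radians(25)
G=np.r_[sh[:2],0]+a*s; G[2]=.029
R0=R_dir(-a,t0,-perp)
h=u(np.radians(97)); R1=R_dir(h,np.pi/2-t0,-np.cross(Z,h))
S=np.array([.44,.265,0])  # standing spot
# base centre to grasp along axis s; tool grasps 2mm above axis -> in upright pose grasp is offset 2mm along -h
g1=S+[0,0,s]-h*.002
tcp=lambda g,R,b=0:g+(off-b)*R[:,2]
E
python3 - <<'E'
from plan import *
from vis import back
for uu in((275,210),(288,273),(178,271)):print(uu,back("top",uu,.04).round(3))
for z in(.1,.0):print(inverse_kinematics(tcp(g1+[0,0,z],R1),R1))
print(inverse_kinematics(tcp(g1,R1,.13),R1))
t=read_state()["time"]
move_gripper(1.0,60)
move_ptp(tcp(G,R0,.12),R0); print(read_state()["time"]-t)
servo_line(tcp(G,R0,.04),feed=.15);print(read_state()["time"]-t)
import cv2
for n in("top","side"):
    im=snapshot(n)[:,:,::-1]; x0,y0=((180,190) if n=="top" else (170,90))
    cv2.imwrite(f"pics/pre_{n}.png",cv2.resize(im[y0:y0+130,x0:x0+170],None,fx=4,fy=4))
E
```

```text
(275, 210) [0.538 0.113 0.04 ]
(288, 273) [0.348 0.075 0.04 ]
(178, 271) [0.362 0.401 0.04 ]
[ -8.33217004  28.96840664 -25.63472266  64.9517939   60.93291722
  57.02660133]
[ -8.33217004  38.33210786 -28.52647791  52.69633742  60.93291722
  57.02660133]
[-21.48311714  39.19550792 -19.02845342  77.41943764  52.80722817
  37.91549753]
1.4583
2.1416999999999997
```

View pics/pre_top.png

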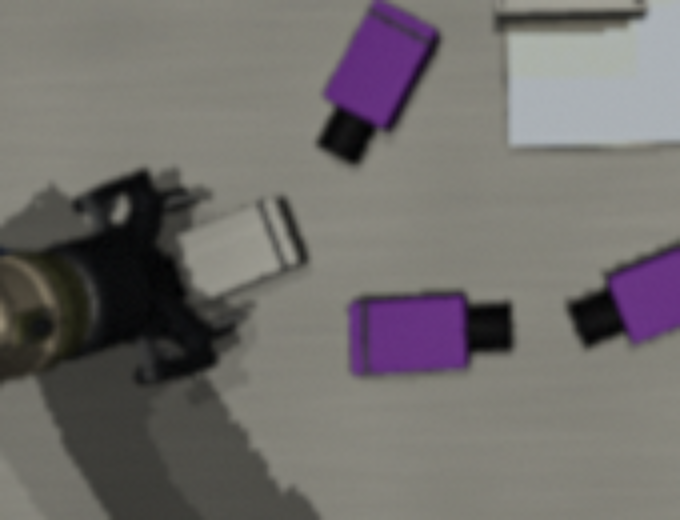

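View pics/pre_side.png

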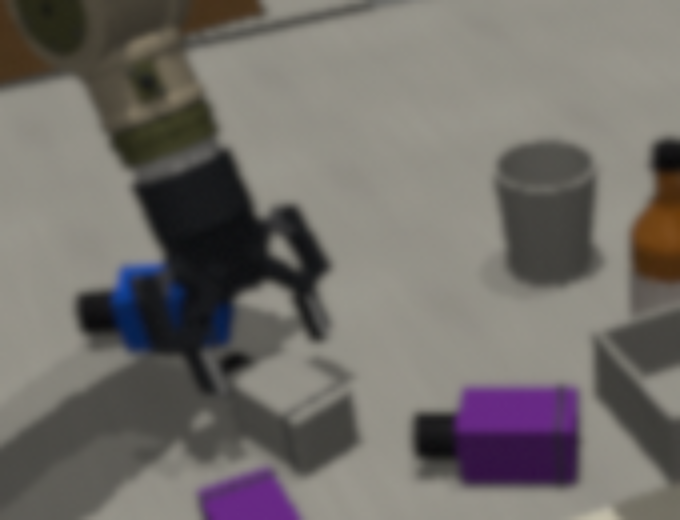

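The open fingers straddle the steel body in both views: finger tips at about crop (190,190) and (225,345) in the top view, aligned with its sides. Next: grasp, lift and turn.

```bash
python3 - <<'E'
from plan import *
servo_line(tcp(G,R0),feed=.08)
print("ft at grasp",read_state()["ft_force"].round(1))
move_gripper(0.0,70); st=read_state(); print("open",st["opening"])
servo_line(tcp(G+[0,0,.09],R0),feed=.15)
pause(.2);print("lifted ft",read_state()["ft_force"].round(1))
servo_line(tcp(g1+[0,0,.06],R1),rot=R1,feed=.08)
pause(.2);st=read_state();print(st["time"],st["ft_force"].round(1),st["opening"])
import cv2
for n in("top","side"):
    im=snapshot(n)[:,:,::-1]; x0,y0=((180,170) if n=="top" else (170,80))
    cv2.imwrite(f"pics/up_{n}.png",cv2.resize(im[y0:y0+130,x0:x0+170],None,fx=4,fy=4))
E
```

```text
ft at grasp [ 0.2 -0.3  0.2]
open 0.6256378790034646
lifted ft [-0.7  0.  -2.9]
6.275 [-0.3  0.  -3.6] 0.6243294969135836
```

View pics/up_top.png

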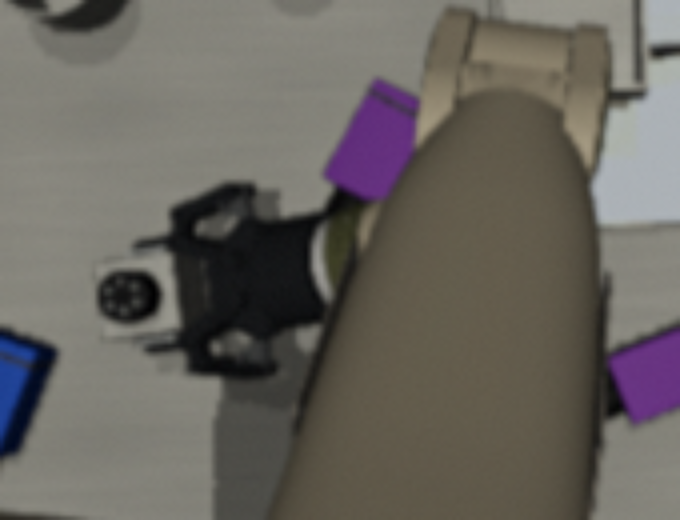

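View pics/up_side.png

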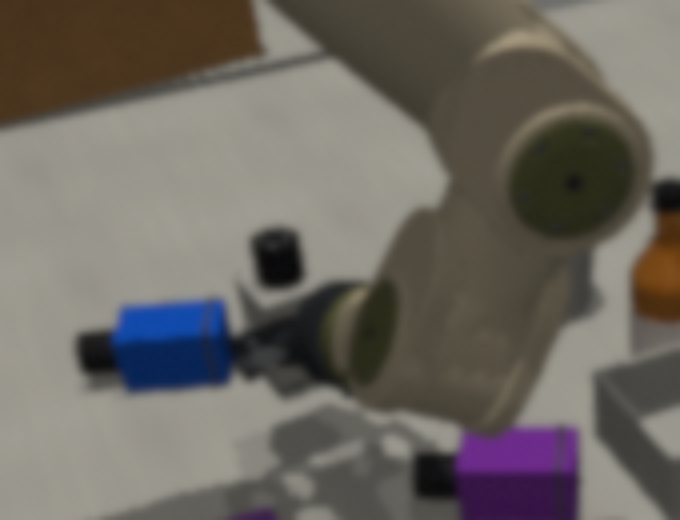

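The shaker is held upright with the cap seen end-on at crop (128,297) in the top view. The wrist passes over a purple one, so I shift a little left before lowering until contact.

```bash
python3 - <<'E'
from plan import *
g1=g1+[.01,.025,0]
servo_line(tcp(g1+[0,0,.06],R1),feed=.12)
servo_line(tcp(g1+[0,0,.008],R1),feed=.06)
pause(.2); f0=read_state()["ft_force"]; print(f0.round(1))
z=.008
while z>-.008:
    z-=.001; servo_line(tcp(g1+[0,0,z],R1),feed=.02); pause(.05)
    f=read_state()["ft_force"]
    if f[2]-f0[2]>2: break
print("contact z",z,(f-f0).round(1))
move_gripper(0.85); pause(.1)
st=read_state(); print(st["opening"],st["ft_force"].round(1))
servo_line(tcp(g1+[0,0,z],R1,.09),feed=.1)
servo_line(tcp(g1+[0,0,z+.10],R1,.14),feed=.2)
print(read_state()["time"])
import cv2
for n in("top","side"):
    im=snapshot(n)[:,:,::-1]; cv2.imwrite(f"pics/st_{n}_full.png",im); x0,y0=((180,170) if n=="top" else (170,80))
    cv2.imwrite(f"pics/st_{n}.png",cv2.resize(im[y0:y0+130,x0:x0+170],None,fx=4,fy=4))
E
```

```text
[-0.  -0.1 -3.7]
contact z 0.0 [-0.4 -2.5  6.1]
0.8511311908604938 [0.6 0.5 0.3]
12.6417
```

View pics/st_top.png

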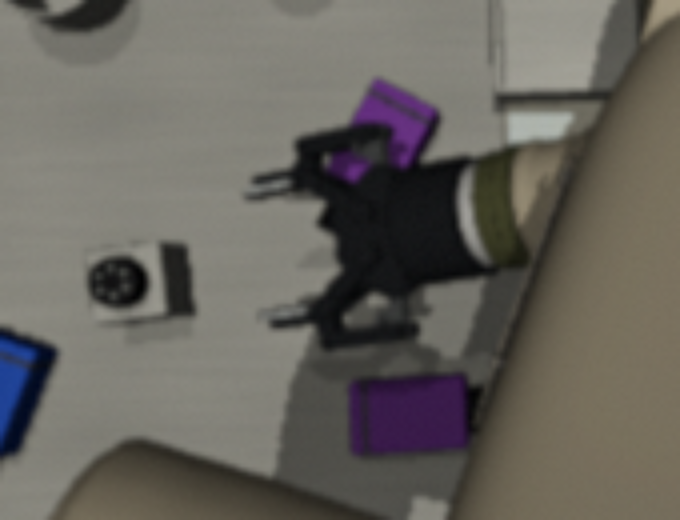

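View pics/st_side.png

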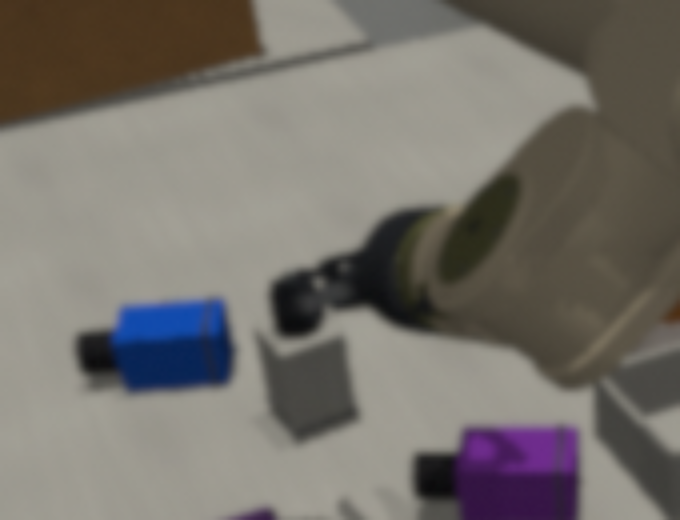

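```bash
python3 - <<'E'
from rob import *; from vis import *
print("cap top from top cam",back("top",(118/4+180-.4,281/4+170-.4),.12), "side",back("side",(298/4+170-.4,283/4+80-.4),.12))
ub=[(90,250),(161,243),(168,317),(94,323)]
B=[back("top",(a/4+180-.4,b/4+170-.4),.086) for a,b in ub]; print(np.mean(B,0)); 
for i in range(4):
    d=B[(i+1)%4]-B[i];print(np.degrees(np.arctan2(d[1],d[0])),np.linalg.norm(d))
print(read_state()["position"],read_state()["q"])
for n,p in(("cap",(.45,.29,.09)),("pan",(.6205,-.032,.21)),("ball",(.524,-.166,.12))):
  for ya in(0,90,180,-90):
    R=R_dir(u(0),0,u(np.radians(ya)));print(n,ya,inverse_kinematics(p,R))
E
```

```text
cap top from top cam [0.4498451  0.28710783 0.12      ] side [0.45802583 0.29481142 0.12      ]
[0.44904604 0.28960418 0.086     ]
-85.56160200812087 0.050970999236811504
-174.2138945849002 0.0534395236425516
93.35720997142852 0.052800498974982714
3.822919815828521 0.05243146422855109
[0.46264749 0.18155528 0.19430644] [-19.24576769  31.1990455  -14.45780512  87.97141554  54.33912996
  40.54793014]
cap 0 [ 24.20535451  18.50346322 -17.25739661  54.23914017   0.
 114.20535451]
cap 90 [ 24.20535451  18.50346322 -17.25739661  54.23914017   0.
  24.20535451]
cap 180 [ 24.20535451  18.50346322 -17.25739661  54.23914017   0.
 -65.79464549]
cap -90 [  24.20535451   18.50346322  -17.25739661   54.23914017    0.
 -155.79464549]
pan 0 [-10.34998341  23.52653989   7.74048836  74.21394848   0.
  79.65001659]
pan 90 [-10.34998341  23.52653989   7.74048836  74.21394848   0.
 -10.34998341]
pan 180 [ -10.34998341   23.52653989    7.74048836   74.21394848    0.
 -100.34998341]
pan -90 [-10.34998341  23.52653989   7.74048836  74.21394848   0.
 169.65001659]
ball 0 [-25.94661394  18.50574916 -12.63614723  58.85810361   0.
  64.05338606]
ball 90 [-25.94661394  18.50574916 -12.63614723  58.85810361   0.
 -25.94661394]
ball 180 [ -25.94661394   18.50574916  -12.63614723   58.85810361    0.
 -115.94661394]
ball -90 [-25.94661394  18.50574916 -12.63614723  58.85810361   0.
 154.05338606]
```

```bash
python3 - <<'E'
from rob import *
import cv2
p=read_state()["position"]; servo_line(p+[0,0,.08],feed=.25)
R=R_dir(u(0),0,u(np.radians(95.5))); c=np.array([.4492,.2895,0])
move_gripper(1.0)
move_ptp(c+[0,0,.20],R); servo_line(c+[0,0,.145],feed=.15)
print(read_state()["time"])
for n in("top","side"):
    im=snapshot(n)[:,:,::-1]; x0,y0=((180,170) if n=="top" else (170,80))
    cv2.imwrite(f"pics/cap_{n}.png",cv2.resize(im[y0:y0+130,x0:x0+170],None,fx=4,fy=4))
E
```

```text
14.925
```

View pics/cap_side.png

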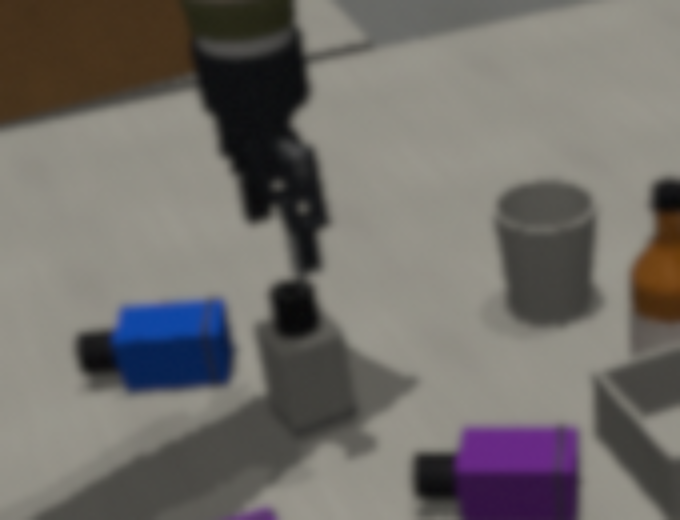

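View pics/cap_top.png

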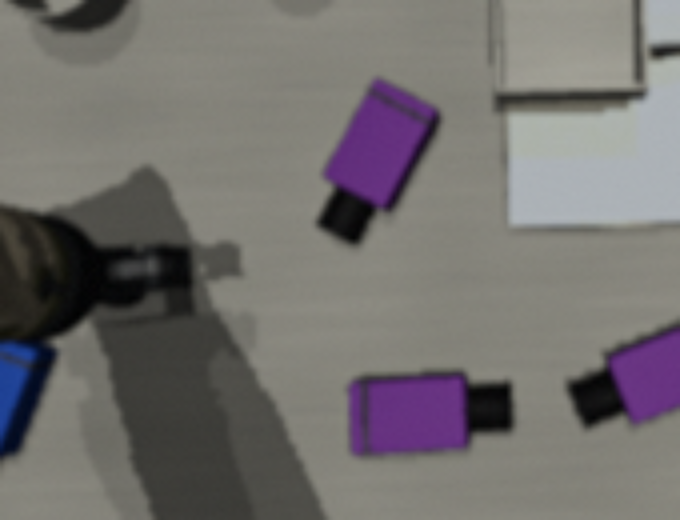

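The fingers are centred over the cap at crop (293,290) in the side view, and the shaker still stands. Next I take the cap and lift it.

```bash
python3 - <<'E'
from rob import *
import cv2
c=np.array([.4492,.2895,0])
servo_line(c+[0,0,.0915],feed=.1); print(read_state()["ft_force"].round(1))
move_gripper(0.0,60); st=read_state();print(st["opening"],st["ft_force"].round(1))
servo_line(c+[0,0,.0915+.16],feed=.15); pause(.2); print(read_state()["ft_force"].round(1))
R=R_dir(u(0),0,u(np.radians(90.4)))
servo_line([.6205,-.032,.30],rot=R,feed=.2); pause(.2)
st=read_state();print(st["time"],st["opening"],st["ft_force"].round(1))
for n in("top","side"):
    im=snapshot(n)[:,:,::-1]; x0,y0=((270,120) if n=="top" else (280,80))
    cv2.imwrite(f"pics/ov_{n}.png",cv2.resize(im[y0:y0+130,x0:x0+170],None,fx=4,fy=4))
E
```

```text
[-0.4 -0.3  0.4]
0.40196723572508036 [-0.5  1.1  5.3]
[-0.1  0.  -3.3]
19.8417 0.4074927423582539 [-1.  -0.5 -3.4]
```

View pics/ov_side.png

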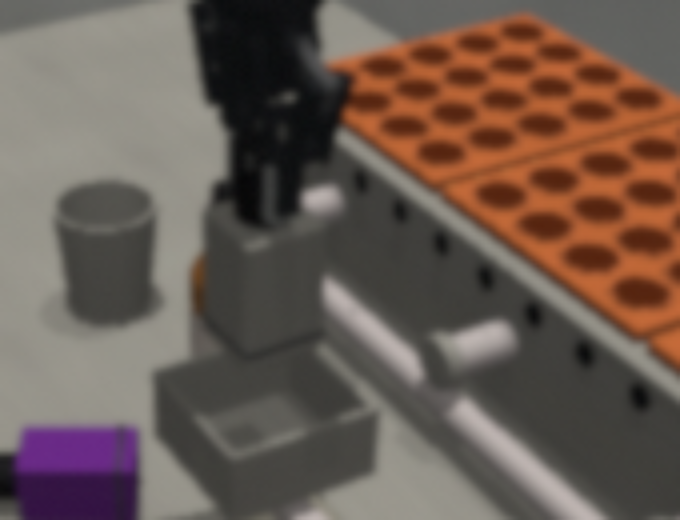

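View pics/ov_top.png

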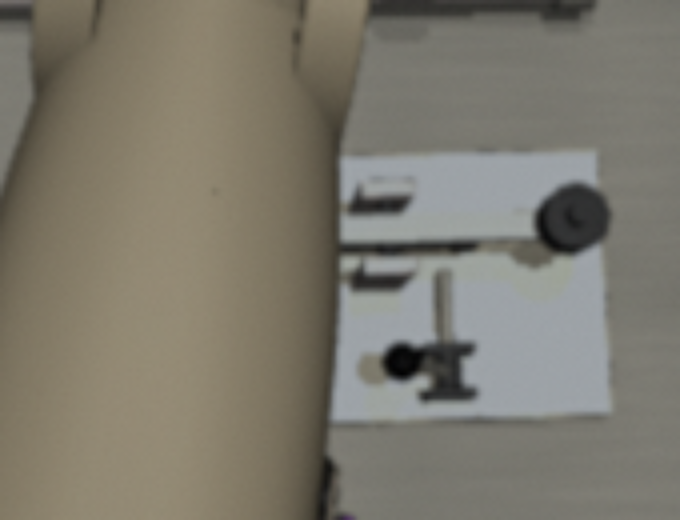

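```bash
python3 - <<'E'
from vis import *
im=cv2.imread("pics/ov_side.png")
c=np.array([.6205,-.032])
for z,hh,col in((.2085,.027,(0,0,255)),(.2945,.027,(0,255,0)),(.171,.052,(0,255,255)),(.171,.048,(0,255,255))):
    P=np.array([[c[0]+a*hh,c[1]+b*hh,z] for a,b in((-1,-1),(1,-1),(1,1),(-1,1))])
    w=(proj("side",P)-[280,80]+.5)*4
    cv2.polylines(im,[w.round().astype(int).reshape(-1,1,2)],True,col,1)
cv2.imwrite("pics/ov2.png",im)
E
```

```text
(no output)
```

View pics/ov2.png

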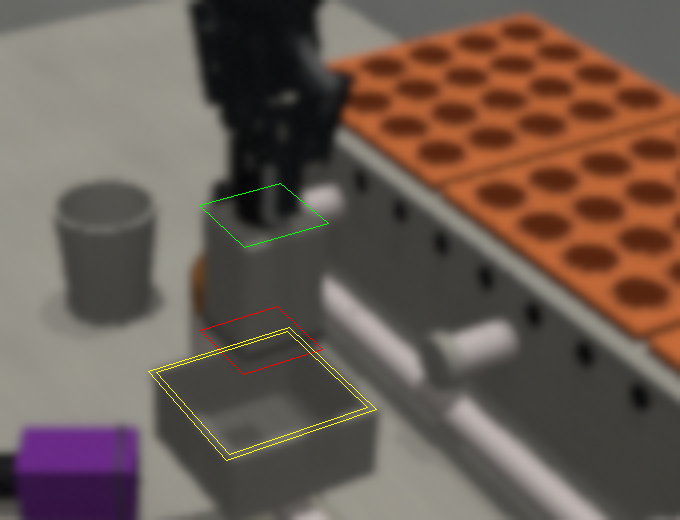

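The overlay matches: held shaker and pan rim both sit about 5 px (4x crop) right of prediction, so relative alignment is good. The "edge" at (248,355) is the groove near the base. Lowering gently with force watch.

```bash
python3 - <<'E'
from rob import *
import cv2
c=np.array([.6205,-.032,0])
servo_line(c+[0,0,.222],feed=.06); pause(.3); f0=read_state()["ft_force"]; print(f0.round(1))
z=.222
while z>.206:
    z-=.0008; servo_line(c+[0,0,z],feed=.015); pause(.06)
    f=read_state()["ft_force"]
    if np.linalg.norm(f-f0)>2: break
print("contact z",z,(f-f0).round(1))
for n in("side",):
    im=snapshot(n)[:,:,::-1]; x0,y0=(280,80)
    cv2.imwrite(f"pics/in_{n}.png",cv2.resize(im[y0:y0+130,x0:x0+170],None,fx=4,fy=4))
print(read_state()["time"])
E
```

```text
[-1.   0.4 -4. ]
contact z 0.21480000000000005 [ 1.1 -0.5  2.8]
24.5167
```

View pics/in_side.png

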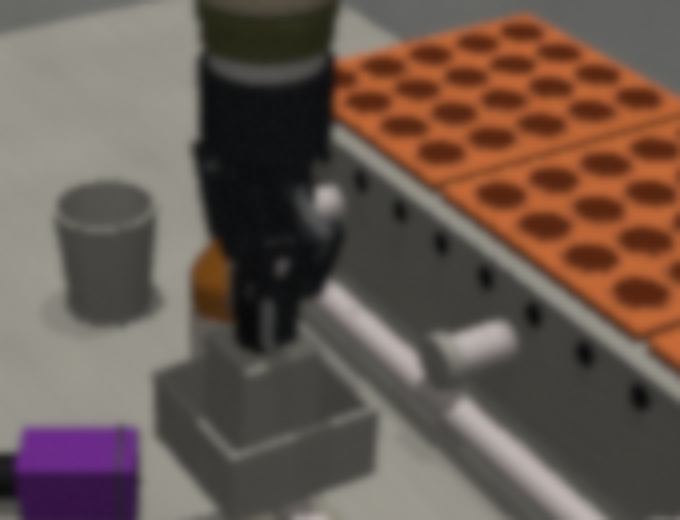

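Contact came at the expected height (0.2148 against 0.2145), and the shaker is inside the pan at crop (265,400). Releasing and rising.

```bash
python3 - <<'E'
from rob import *
import cv2
c=np.array([.6205,-.032,0])
move_gripper(0.75); pause(.1); print(read_state()["ft_force"].round(1))
servo_line(c+[0,0,.31],feed=.12)
servo_line([.50,-.166,.31],feed=.3)
pause(.1);print(read_state()["time"])
for n in("top","side"):
    im=snapshot(n)[:,:,::-1]; cv2.imwrite(f"pics/pl_{n}_full.png",im); x0,y0=((270,120) if n=="top" else (280,120))
    cv2.imwrite(f"pics/pl_{n}.png",cv2.resize(im[y0:y0+130,x0:x0+170],None,fx=4,fy=4))
E
```

```text
[-0.6  0.5 -0.5]
26.8083
```

View pics/pl_side.png

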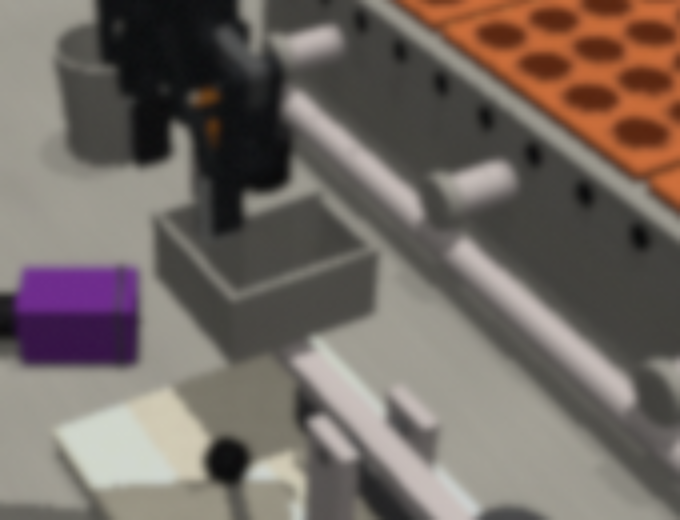

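View pics/pl_top.png

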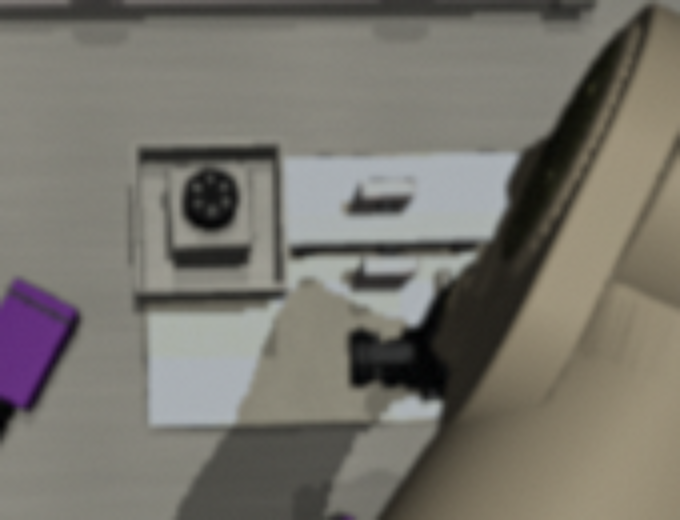

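The top view shows the shaker upright near the middle of the pan (cap at crop (210,198), pan from 138 to 283). Now the lever: straddle the ball with slack and check.

```bash
cat > lev.py <<'E'
from rob import *
import cv2
HY=-.2137;X=.5238;HZ=.042
def ball(th): return np.array([X,HY+.1*np.sin(.5-th),HZ+.1*np.cos(.5-th)])
D=np.array([0,0,-.017])
E
python3 - <<'E'
from lev import *
b=ball(0)+D
move_gripper(.75); servo_line(b+[0,0,.09],feed=.2)
servo_line(b,feed=.08); print(read_state()["ft_force"].round(1))
move_gripper(.46,20); pause(.1); st=read_state();print(st["time"],st["opening"],st["ft_force"].round(1))
for n in("top","side"):
    im=snapshot(n)[:,:,::-1]; x0,y0=((270,120) if n=="top" else (260,160))
    cv2.imwrite(f"pics/lv_{n}.png",cv2.resize(im[y0:y0+130,x0:x0+170],None,fx=4,fy=4))
E
```

```text
[0.  0.3 0. ]
29.5583 0.4569123747532151 [-0.7 -0.7  0.4]
```

View pics/lv_side.png

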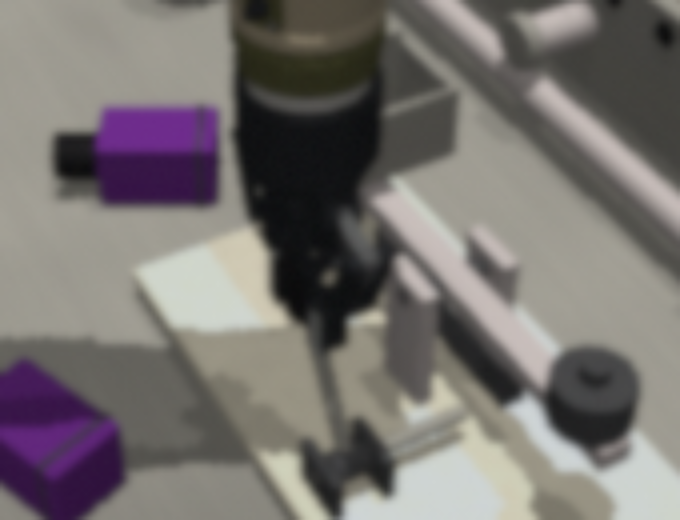

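View pics/lv_top.png

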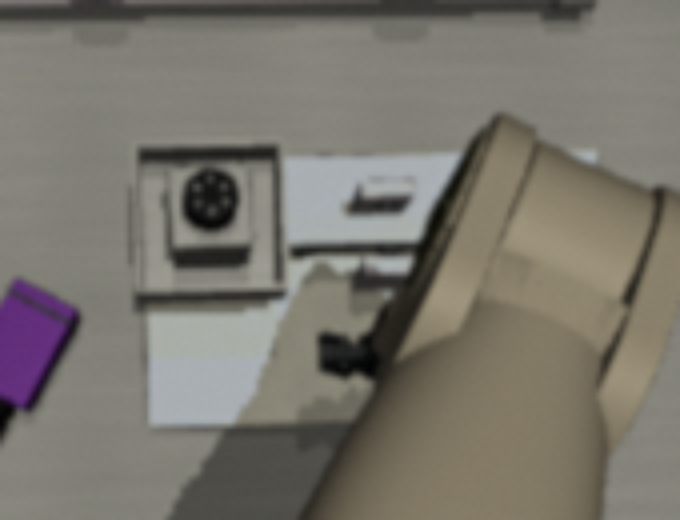

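The ball is between the fingers (the rod emerges below them at crop (320,330) in the side view), with no contact load. Now I swing slowly along the arc.

```bash
python3 - <<'E'
from lev import *
f0=read_state()["ft_force"];L=[]
for th in np.arange(.08,1.13,.08).tolist()+[1.07,1.09,1.11] :
    if th>1.06 and th not in(1.07,1.09,1.11): continue
    servo_line(ball(th)+D,feed=.035); f=read_state()["ft_force"]-f0; L.append((round(th,2),*f.round(1)))
    if abs(f[1])>9: break
print(L); print(read_state()["time"])
for n in("top","side"):
    im=snapshot(n)[:,:,::-1]; cv2.imwrite(f"pics/rl_{n}_full.png",im);x0,y0=((270,120) if n=="top" else (260,120))
    cv2.imwrite(f"pics/rl_{n}.png",cv2.resize(im[y0:y0+140,x0:x0+180],None,fx=4,fy=4))
E
```

```text
[(0.08, np.float64(-1.7), np.float64(1.0), np.float64(1.2)), (0.16, np.float64(-0.3), np.float64(-0.2), np.float64(-0.6)), (0.24, np.float64(-0.5), np.float64(0.5), np.float64(-0.1)), (0.32, np.float64(-0.9), np.float64(1.2), np.float64(0.9)), (0.4, np.float64(-0.6), np.float64(0.0), np.float64(-0.3)), (0.48, np.float64(-0.9), np.float64(0.4), np.float64(-0.5)), (0.56, np.float64(-0.1), np.float64(1.0), np.float64(0.5)), (0.64, np.float64(-0.5), np.float64(0.6), np.float64(0.4)), (0.72, np.float64(-0.2), np.float64(0.0), np.float64(0.4)), (0.8, np.float64(-1.7), np.float64(0.2), np.float64(-0.3)), (0.88, np.float64(-0.6), np.float64(0.9), np.float64(0.3)), (0.96, np.float64(-0.1), np.float64(0.3), np.float64(0.1)), (1.04, np.float64(0.2), np.float64(1.9), np.float64(0.9)), (1.07, np.float64(-1.5), np.float64(6.5), np.float64(10.2)), (1.09, np.float64(-2.2), np.float64(11.4), np.float64(14.5))]
35.0333
```

View pics/rl_side.png

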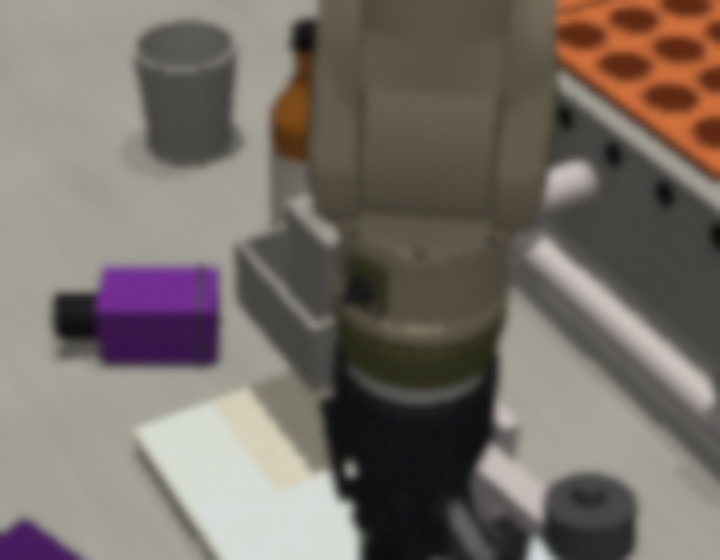

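View pics/rl_top.png

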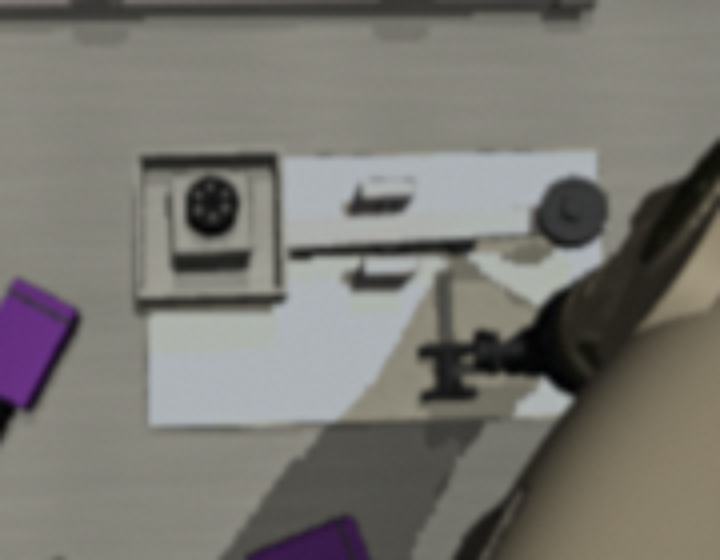

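The stop was reached (force rise at 1.07 to 1.09). The top view shows the pan sunk (its upper rim shifted from crop row 148 to 155) and the counterweight risen. Hold for a second, then swing back.

```bash
python3 - <<'E'
from lev import *
servo_line(ball(1.06)+D,feed=.02)
pause(1.2)
L=[]
f0=np.array([-.3,0,.2])
ths=np.arange(.98,-.021,-.08).tolist()+[-.03,-.05,-.07,-.09,-.11]
for th in ths:
    servo_line(ball(th)+D,feed=.035); f=read_state()["ft_force"]-f0; L.append((round(th,2),float(f[1].round(1)),float(f[2].round(1))))
    if abs(f[1])>9: break
print(L); print(read_state()["time"])
for n in("top","side"):
    im=snapshot(n)[:,:,::-1]; cv2.imwrite(f"pics/bk_{n}_full.png",im);x0,y0=((270,120) if n=="top" else (260,120))
    cv2.imwrite(f"pics/bk_{n}.png",cv2.resize(im[y0:y0+140,x0:x0+180],None,fx=4,fy=4))
E
```

```text
[(0.98, -0.2, -0.6), (0.9, -0.2, -0.2), (0.82, -3.3, 2.5), (0.74, -3.0, 3.2), (0.66, -1.2, 0.5), (0.58, -0.7, -0.2), (0.5, -0.6, 0.5), (0.42, 0.2, -0.6), (0.34, -0.2, 0.7), (0.26, 0.9, -0.2), (0.18, -0.0, 0.0), (0.1, -0.3, -0.3), (0.02, 0.2, -0.6), (-0.03, -0.8, 1.1), (-0.05, -0.8, 1.5), (-0.07, -1.7, 2.2), (-0.09, -4.9, 7.1), (-0.11, -8.9, 10.9)]
42.8
```

View pics/bk_top.png

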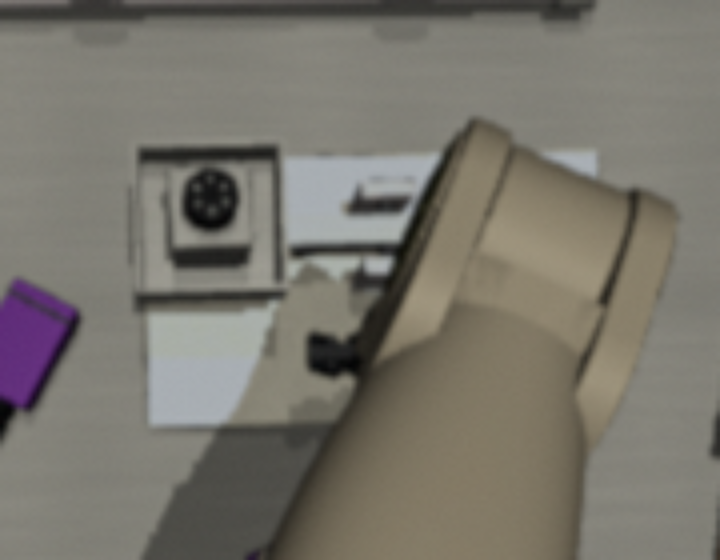

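The lever is against its home stop (force rise at -0.09 to -0.11), and the pan is back at its original pixels. Backing off, withdrawing upward and checking.

```bash
python3 - <<'E'
from lev import *
b=ball(0)+D
servo_line(ball(-.04)+D,feed=.02); move_gripper(.75)
servo_line(b,feed=.03); print(read_state()["ft_force"].round(1))
servo_line(b+[0,0,.12],feed=.08)
servo_line([.40,-.25,.32],feed=.25)
move_ptp([.3,-.4,.35],read_state()["ee_rot"]); pause(.4)
print(read_state()["time"],read_state()["ft_force"].round(1))
for n in("top","side"):
    im=snapshot(n)[:,:,::-1]; cv2.imwrite(f"pics/fin_{n}.png",im)
    x0,y0=((270,120) if n=="top" else (290,140))
    cv2.imwrite(f"pics/finc_{n}.png",cv2.resize(im[y0:y0+140,x0:x0+180],None,fx=4,fy=4))
    o=cv2.imread(f"pics/{n}0.png")
    cv2.imwrite(f"pics/orig_{n}.png",cv2.resize(o[y0:y0+140,x0:x0+180],None,fx=4,fy=4))
E
```

```text
[-0.1  0.5  0. ]
47.7 [-1.2 -0.1  0.6]
```

View pics/fin_top.png

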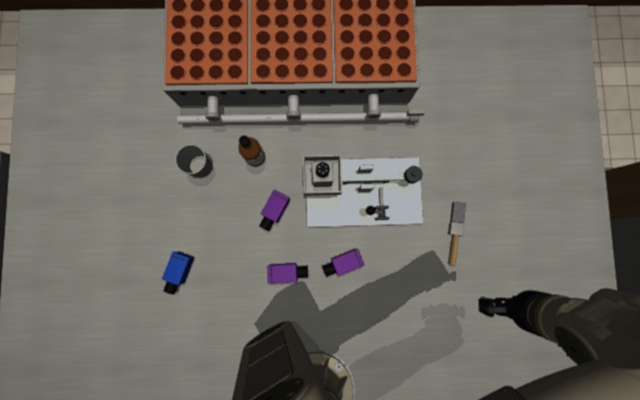

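View pics/finc_side.png

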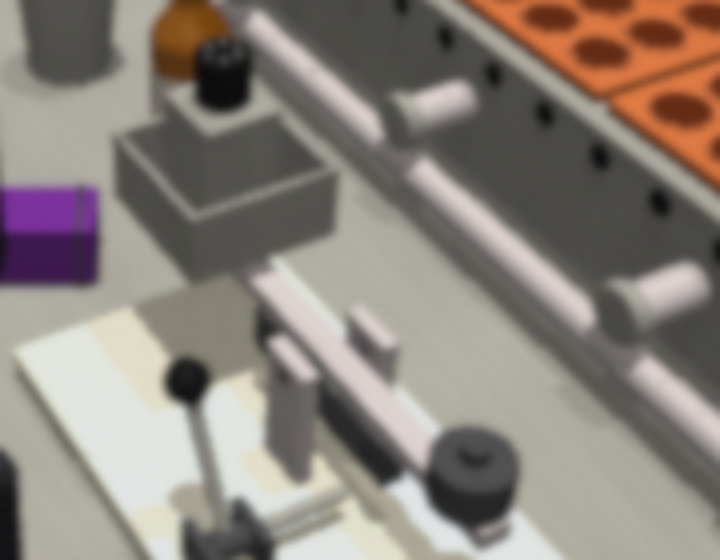

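View pics/orig_side.png

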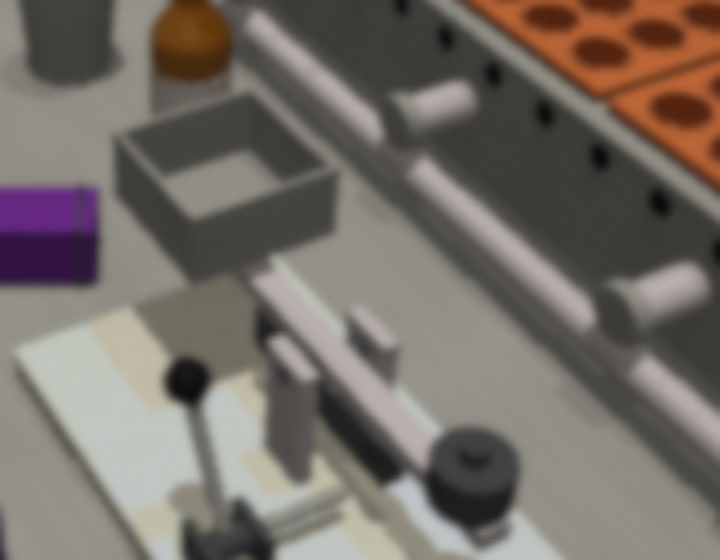

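View pics/finc_top.png

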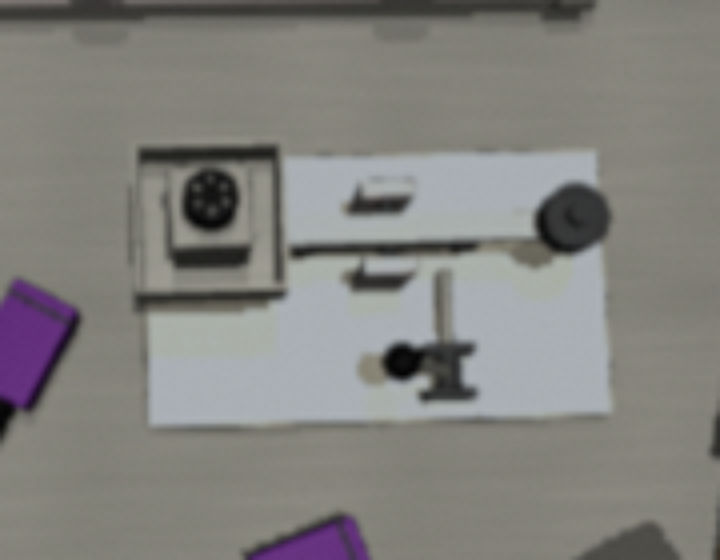

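In the side view, the ball (187,380), pan rim and counterweight (473,470) sit at the same pixels as at the start. The shaker stands upright in the pan, the bottle, cup and brush are unmoved, and the arm is clear.

```bash
python3 -c "
from cell import *
job_done()"
```

```text
the job is handed in; nothing more can be done
```

I finished the whole sequence and handed the job in at about 48 s of the 72 s allowed; no verdict was reported.

- **Standing it up:** I gripped the steel shaker across its body, turned it upright, set it on the counter at about (0.45, 0.29) and let go.
- **Into the pan:** I took a fresh hold on the cap and lowered it until contact at about 3 N. That came within 0.3 mm of the expected height.
- **Lever:** I straddled the ball and swung the lever over in about 5 s, to its stop. The top view showed the pan sunk. I held it there for over a second, then swung it back to the home stop.

**Last checks:** The lever ball, pan rim and counterweight sit at the same pixels as at the start, so the beam is arrested level. The shaker stands upright near the middle of the pan, the bottle, cup and brush are where they were, and the arm is clear.

**Disagreements:** The image fits differed by about 1 pixel (2–4 mm) between the two cameras. Both end stops came 0.07–0.1 rad past the nominal lever angle, mostly play between the fingers and the ball. The lever and beam angles were judged from images and force only, since I had no direct reading. While the lever was down, the side view of the pan was partly hidden by the arm.

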